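# Close up the chisel rack

### The arm

A 6-joint arm with a two-finger parallel gripper is mounted at the origin on the work surface. World frame = base frame: x ahead of the robot, y to its left, z up, the work surface at z = 0. Lengths are in mm, angles in rad, forces in N, time in s.
With the tool pointing down it reaches from about 275 to 750 mm from the base axis. Payload 10.2 kg.
Tool frame: the origin (TCP) lies between the finger pads; the fingertips stand 11 mm ahead of it and the grasp point (between the pads) lies 8 mm behind it (ctrl.nose_length is the distance from the TCP to the fingertips, in mm); x points along the fingers, y is the direction in which the jaws open and shut, and the axes are right-handed (so a half turn about x gives the same grasp; the last joint's range is limited). The gripper opens to 85 mm and grips with 20 to 120 N. Pads are 22 mm wide; open, the fingers measure 114 mm over their backs; the gripper's body (76 mm by 85 mm) begins 54 mm behind the grasp point. The pads swing forward as they close: fully open they stand 13 mm farther back than shut.
Start: joints at [1.022, 0.313, 1.498, -0, 1.331, -0.223], TCP at [168.048, 497.384, 242.294] pointing down, gripper open.
Joint ranges: [-2.94, 2.94], [-0.97, 2.17], [0.19, 2.56], [-1.23, 4.37], [0.02, 3.11], [-2.88, 2.88]. Speed limits (rad/s): [2.39, 2.39, 3.01, 3.14, 3.14, 3.14].

### API

Orientations are given as a unit quaternion [w, x, y, z].
In Python, from rig import ctrl, capture, ticket gives the robot as it stands.
- The arm moves only by the tool step_arm, never from a script. Its argument "commands" is a list of rows, each a list of 2 entries, a list of its own where there are three numbers: the shift along the world's x, y, z normalised to -1 to 1, where 1 is 0.04 m, then the turn about the world's z normalised to -1 to 1, where 1 is 180 degrees. A call has 1 to 5 rows; each row shifts and turns the commanded pose from where the row before left it; what a row does not reach is not made up. A row lasts 1/10 s, in which the tool goes at most 50 mm and 8.59 degrees, less where a joint would pass 70% of its speed; a pose out of reach is approached as far as the arm can. A call with a number of a shift or a turn outside -1 to 1 is refused whole. A call with a gripper value outside its range is refused whole. "gripper" is the closure, from -1 (fully open) to 1 (shut), so that 0 is half open, set as the call begins (left out, the last holds). The fingers move at their own pace and stop on an object; "force" is the grip in N (left out, the last holds). Time passes only in rows, so rows that do not move let the fingers close. It gives the time, the measured TCP pose, the force and the opening at its end, in the units of the state.
- ctrl.sense(): the state, without advancing time (a new reading comes with each control period).
- capture(name): name is "side" or "top"; returns a dict with "image" (384x512x3 uint8, blue, green, red), "fov_y" (degrees; the focal length in pixels is half the picture's height over the tangent of half this angle, whatever the lens; pixels are square), "cx", "cy" (the principal point, pixels), "k1" (the pictures are not rectified: a ray, as slopes to the right and down, at radius r is drawn at 1 + k1 r^2 times it, then the intrinsics apply), "origin" and "orientation" of the camera in the world. Camera axes: x right, y down, z forward; pixel columns grow to the right and rows downward; lengths in mm; the calibration is good to about 2 mm. A picture is of the moment at which its call begins. There is no depth.
- ticket.finish_job(): hands the job in, once; it reports no verdict.
The state is a dict: "time_s": time; "joints": joint angles; "dq": joint speeds; "tau": joint torques, N m; "eef_pos": TCP position; "ee_rot": TCP orientation; "force": force on the tool from outside, world axes, zero at the start; "wrist_torque": the same for the moment, N m; "grip_width": opening from 0.0 (shut) to 1.0 (fully open).
Only numpy, scipy, OpenCV 4.12 (cv2) and the standard library are available. Lean on these libraries where they do the work, as an engineer would, in place of code of your own. Each camera call takes 0.05 s, during which the arm holds its last target.

### The job

Two of the three chisels in the wooden rack stick out at the front. With the steel keeper bar still swung open, gently push each one fully home, cutting edge up against the cork-lined back board (freshly ground edges: never press on a chisel with more than 20 N); then swing the keeper bar shut across the front until it snaps into its catch. Leave the other things on the bench where they are.

Things in the scene. Friction and masses are not known exactly. Their poses are not given: they have to be found in the camera images.
- rack: Chisel rack, fixed (mm). Origin on the bench; x along the chisels, open front (-x) to back board (+x), y across, z up. Base board 8 thick, x -135 to 131, y -110 to 110. Three bays 34 wide at y = 44, 0, -44; walls x -92 to 105, tops at z 30. Back board lined with springy cork (2 N/mm): face x = 105, top z 48. A chisel is home with its edge at that face and its butt at x = -95.
- catch (a point): Centre of the catch's sprung brass ball, 12 mm across, its top 19 mm above the bench, on a steel plate at the rack's front corner (rack x = -121, y = -95 mm); a steel stop post stands behind it.
- keeper (a joint): Steel keeper bar, 14 x 14 mm, 190 long from its upright hinge pin (rack x = -112, y = 85), z 20 to 34. Radians: 0 = shut, across the front along rack -y, tip at the stop post; grows as it swings out (pi/2 = along rack -x), to 2.3. Stays where left. A cam under the tip must ride over the sprung ball from 0.10 to 0.05 rad (about 5 N at the tip); then the ball holds it at 0.
- keeper_hinge (a point): Point on the keeper's hinge axis at the bar's mid-height, 27 mm above the bench.
- keeper_tip (a point): Centre of the keeper bar's free end, 190 mm from the hinge axis, 27 mm above the bench.
- chisel_narrow: Wood chisel, 200 long: bright steel blade 10 wide, 6 thick, and a pale wooden handle 26 wide, 24 high, 103 long. Origin: underside of the cutting edge, mid-width; the butt of the handle is at its x = -200; z up. About 160 g, lies loose on the rack's base board.
- chisel_middle: Wood chisel, 200 long: bright steel blade 18 wide, 6 thick, and a pale wooden handle 26 wide, 24 high, 103 long. Origin: underside of the cutting edge, mid-width; the butt of the handle is at its x = -200; z up. About 160 g, lies loose on the rack's base board.
- chisel_wide: Wood chisel, 200 long: bright steel blade 26 wide, 6 thick, and a pale wooden handle 26 wide, 24 high, 103 long. Origin: underside of the cutting edge, mid-width; the butt of the handle is at its x = -200; z up. About 160 g, lies loose on the rack's base board.
- plane: Bystander: small dark steel block plane, 160 x 50 x 45 (mm). Origin near the middle of its underside.
- hammer: Bystander: hammer lying down (mm). Origin near the middle of its underside.
- screwdriver: Bystander: screwdriver lying down (mm). Origin near the middle of its underside.
- oilcan: Bystander: steel oil can with a pointed spout, 68 across, 150 tall (mm). Origin near the middle of its underside.
- tin: Bystander: round brass tin, 64 across, 35 high (mm). Origin near the middle of its underside.
- carton: Bystander: flat cardboard box 120 x 80 x 35 (mm). Origin near the middle of its underside.
- rule: Bystander: folded wooden rule 20 x 190 x 12 (mm). Origin near the middle of its underside.
Not all that is in view belongs to the job. Leave any turquoise look-alike of the chisel_middle alone.

How it is judged:
By the outcome, as a careful person would: the job done as asked, in the order asked, and still so for the second after the job is handed in, with the robot touching nothing.
It also fails if it takes over 61 s, if anything falls off the work surface, if the arm or the gripper's body presses on something with over 40 N, if the wrist force passes 120 N, or if a joint passes its speed limit or range.

## Working session

There is one attempt and no reset: what is moved stays moved. The work goes in short steps, Python scripts to look and compute and a tool call to move; the robot and the scene stay as the last step left them, time stands still between calls to the robot, and variables do not carry over. Pictures are saved under pics/ and viewed, and the job is handed in when it is done.

Besides the shell and the picture viewer there is one more tool, called after "Emit:" in YAML: its name, and indented under it one key for each argument. step_arm: Moves the arm, as the interface text tells. Its arguments: {"type":"object","properties":{"commands":{"type":"array","items":{"type":"array"}},"gripper":{"type":"number"},"force":{"type":"number"}},"required":["commands"]}

```bash
mkdir -p pics; ls; python3 - <<'E'
from rig import ctrl,capture
import cv2
print(ctrl.sense(), ctrl.nose_length)
for n in("side","top"):
    c=capture(n); cv2.imwrite(f"pics/{n}0.png",c["image"]); print({k:v for k,v in c.items() if k!="image"})
E
```

```text
pics
{'time_s': 0.0, 'joints': array([ 1.02157414e+00,  3.13465611e-01,  1.49845873e+00, -1.98116224e-06,
        1.33102830e+00, -2.23406608e-01]), 'dq': array([ 0.00050477,  0.00032376,  0.00087518,  0.00053656, -0.00176374,
        0.00054196]), 'tau': array([-1.11328345e-04, -4.12272298e+01, -2.59736717e+01, -2.35697016e-04,
        4.26205239e-03,  1.40092234e-05]), 'eef_pos': array([167.92036338, 497.14955259, 241.71894247]), 'ee_rot': array([ 0.69756391,  0.11423852,  0.69792498, -0.11512982]), 'force': array([0.42164701, 0.14562707, 0.49688715]), 'wrist_torque': array([-0.03782328, -0.03628805,  0.0040181 ]), 'grip_width': 0.9972567607888133} 11.0
{'fov_y': 57.59727629212682, 'cx': 253.62308442158164, 'cy': 192.78051849772442, 'k1': -0.07313133498618322, 'origin': array([ 250.29896425, -639.75255853,  744.94015881]), 'orientation': array([-0.36942564,  0.9135967 , -0.15981344,  0.05766647])}
{'fov_y': 42.647731789971985, 'cx': 252.6496503228044, 'cy': 191.70247712166736, 'k1': 0.03539180346570705, 'origin': array([ 276.46366353,   30.46395648, 1450.06396375]), 'orientation': array([-0.05678456,  0.7121505 , -0.69717059,  0.05975242])}
```

```bash
python3 - <<'E'
import cv2
for n in("side","top"):
    i=cv2.imread(f"pics/{n}0.png"); cv2.imwrite(f"pics/{n}0b.png",cv2.resize(i,(800,600),interpolation=cv2.INTER_CUBIC))
E
```

```text
(no output)
```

View pics/side0b.png

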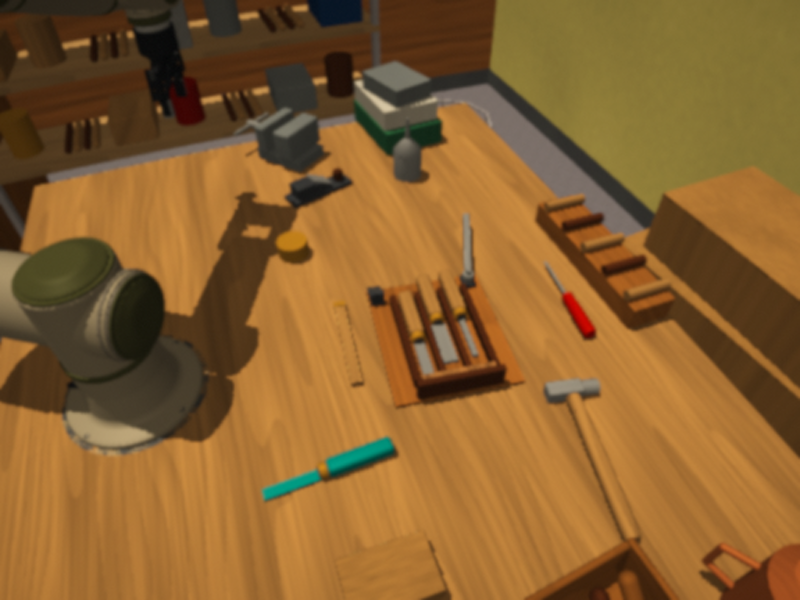

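View pics/top0b.png

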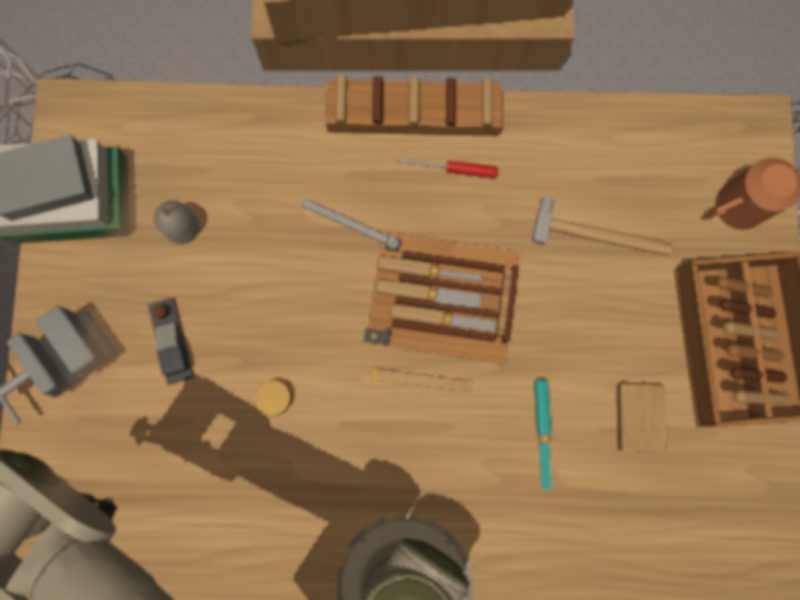

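The rack is centred near (445,297) in the enlarged top view, with its open front to the left. The keeper hinge is at (393,242), with the bar swung out to its tip at (306,204), and the catch is at (376,337). The turquoise decoy is at (544,432), away from the rack. Next I'll enlarge the rack area.

```bash
cat > h.py <<'E'
import numpy as np,cv2
from scipy.spatial.transform import Rotation as R
def cam(c):
    f=192/np.tan(np.radians(c["fov_y"]/2)); q=c["orientation"]
    return f,R.from_quat([q[1],q[2],q[3],q[0]]).as_matrix()
def ray(c,u,v):
    f,M=cam(c); d=np.array([(u-c["cx"])/f,(v-c["cy"])/f]); s=d.copy()
    for _ in range(30): s=d/(1+c["k1"]*(s@s))
    return M@np.array([s[0],s[1],1])
def onz(c,u,v,z):
    r=ray(c,u,v); return c["origin"]+r*(z-c["origin"][2])/r[2]
def proj(c,p):
    f,M=cam(c); q=M.T@(np.asarray(p,float)-c["origin"]); s=q[:2]/q[2]
    s=s*(1+c["k1"]*(s@s)); return s*f+[c["cx"],c["cy"]]
def crop(img,x0,y0,w,h,k,name):
    o=cv2.resize(img[y0:y0+h,x0:x0+w],None,fx=k,fy=k,interpolation=cv2.INTER_CUBIC)
    for i in range(0,w,10): cv2.putText(o,str(x0+i),(i*k,8),0,.3,(255,255,255),1); cv2.line(o,(i*k,10),(i*k,14),(255,255,255),1)
    for i in range(0,h,10): cv2.putText(o,str(y0+i),(0,i*k+4),0,.3,(255,255,255),1)
    cv2.imwrite(name,o)
E
python3 - <<'E'
from h import *
crop(cv2.imread("pics/top0.png"),185,115,160,120,5,"pics/topc.png")
crop(cv2.imread("pics/side0.png"),220,130,130,130,4,"pics/sidec.png")
E
```

```text
(no output)
```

View pics/topc.png

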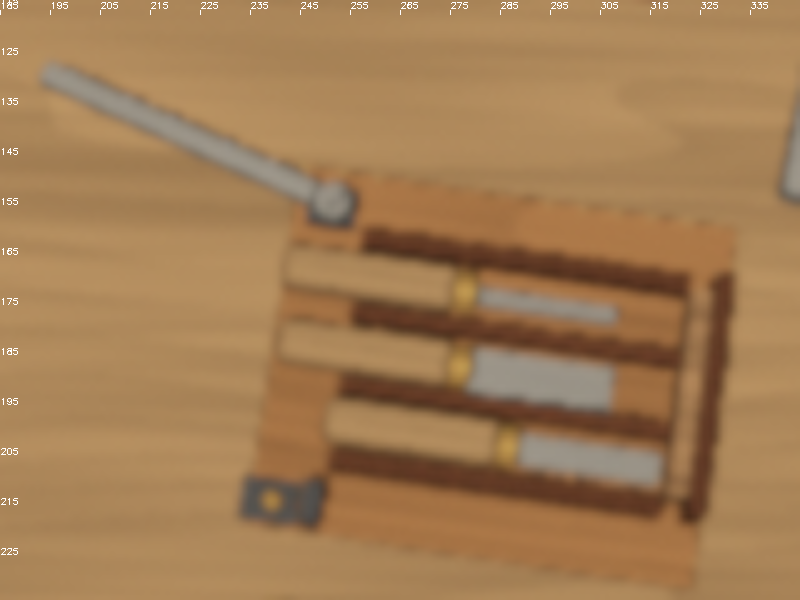

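View pics/sidec.png

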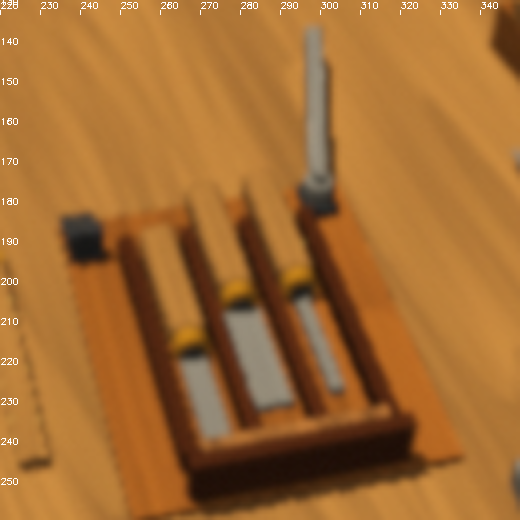

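The two that stick out are in the upper bays: narrow at y=44 (butt 242,168) and wide at y=0 (butt 241,183). The 18 mm chisel in the y=-44 bay is already home (butt 251,199). Next I'll work out the rack pose.

```bash
cat > m.py <<'E'
from h import *
from rig import capture
import pickle
E
python3 - <<'E'
from h import *
from rig import capture,ctrl
import pickle
c=capture("top"); s=capture("side"); pickle.dump((c,s),open("cams.pkl","wb"))
P=lambda x,y:(185+x/5-.4,115+y/5-.4)
# rack points: (crop px, z, rack xy)
L=[((332,203),40,(-112,85)),((271,500),19,(-121,-95)),
   ((735,230),8,(131,110)),((692,587),8,(131,-110)),
   ((297,165),8,(-135,110))]
W=[];Q=[]
for p,z,r in L:
    w=onz(c,*P(*p),z); W.append(w[:2]);Q.append(r); print(r,w.round(1))
W=np.array(W);Q=np.array(Q,float)
a=Q-Q.mean(0);b=W-W.mean(0)
th=np.arctan2((a[:,0]*b[:,1]-a[:,1]*b[:,0]).sum(),(a*b).sum())
M=np.array([[np.cos(th),-np.sin(th)],[np.sin(th),np.cos(th)]]); t=W.mean(0)-M@Q.mean(0)
print("th",th,"t",t,"res",(W-(Q@M.T+t)).round(1))
np.savez("rack.npz",M=M,t=t,th=th)
for n,p,z in[("narrow butt",(285,267),32),("wide butt",(280,340),32),("mid butt",(329,420),32),("tip",(46,74),34),("narrow edge",(617,314),14),("wide edge",(612,388),14),("mid edge",(661,470),14)]:
    w=onz(c,*P(*p),z)[:2]; print(n,w.round(1),"rack",(M.T@(w-t)).round(1))
h=M@[-112,85]+t
# side view check
for n,r,z in [("hinge",(-112,85),40),("ball",(-121,-95),19),("corner",(131,-110),8),("corner2",(131,110),8)]:
    print(n,proj(s,[*(M@r+t),z]).round(1))
print(ctrl.sense()["time_s"])
E
```

```text
(-112, 85) [620.   34.1  40. ]
(-121, -95) [446.  66.  19.]
(131, 110) [ 616.5 -208.2    8. ]
(131, -110) [ 401.4 -181.8    8. ]
(-135, 110) [650.9  55.8   8. ]
th -1.6923584577368538 t [524.53413254 -65.44203434] res [[-2.4 -1.3]
 [ 1.1 -0.1]
 [-1.4  0.6]
 [ 1.9  0.3]
 [ 0.8  0.6]]
narrow butt [582.7  61. ] rack [-132.5   42.4]
wide butt [538.9  62.8] rack [-129.1   -1.3]
mid butt [492.1  33.1] rack [-93.9 -44.1]
tip [696.4 206. ] rack [-290.3  137.7]
narrow edge [ 562.3 -136.8] rack [66.3 46.2]
wide edge [ 517.6 -134. ] rack [68.9  1.5]
mid edge [ 469.3 -162.9] rack [103.5 -43. ]
hinge [298.7 172.4]
ball [238.8 185.2]
corner [252.3 259. ]
corner2 [335.6 242.4]
0.2
```

```bash
python3 - <<'E'
from h import *
from rig import ctrl
q=ctrl.sense()["ee_rot"]; A=R.from_quat([q[1],q[2],q[3],q[0]]).as_matrix(); print(A.round(3)); 
d=np.load("rack.npz");M,t=d["M"],d["t"]
print("rack x,y in world",M[:,0],M[:,1])
jy=A[:2,1]; a=np.arctan2(jy[1],jy[0]); b=np.arctan2(M[1,1],M[0,1]); print("jaw",np.degrees(a),"racky",np.degrees(b))
for r in[(-170,44),(-170,0),(-150,44),(-112,85),(-106,44)]: print(r,(M@r+t).round(1))
h=M@[-112,85]+t
for th in(1.86,1.4,1,.6,.3,0):
  for rho in(130,):
    dr=np.array([-np.sin(th),-np.cos(th)]); n=np.array([-np.cos(th),np.sin(th)])
    print(th,(M@(np.array([-112,85])+rho*dr+n*19)+t).round(1))
E
```

```text
[[-0.     0.32   0.947]
 [-0.001  0.947 -0.32 ]
 [-1.    -0.001 -0.   ]]
rack x,y in world [-0.12126296 -0.99262042] [ 0.99262042 -0.12126296]
jaw 71.3327684685583 racky -6.96499705159082
(-170, 44) [588.8  98. ]
(-170, 0) [545.1 103.3]
(-150, 44) [586.4  78.1]
(-112, 85) [622.5  35.4]
(-106, 44) [581.1  34.4]
1.86 [691.8 147. ]
1.4 [635.1 166.2]
1 [583.1 160.8]
0.6 [537.4 135.6]
0.3 [511.6 106. ]
0 [495.8  70. ]
```

Emit:
step_arm:
  commands:
    - [[0.75,-0.7,-0.1],-0.0435]
    - [[0.75,-0.7,-0.1],-0.0435]
    - [[0.75,-0.7,-0.1],-0.0435]
    - [[0.75,-0.7,-0.1],-0.0435]
    - [[0.75,-0.7,-0.1],-0.0435]
  gripper: 1
  force: 40

```text
time_s: 0.7
eef_pos: [318.9, 356.1, 222.1]
ee_rot: [0.618, 0.343, 0.618, -0.344]
force: [1.1, 0.7, 0.3]
grip_width: 0.147
```

Emit:
step_arm:
  commands:
    - [[0.75,-0.7,-0.1],-0.0435]
    - [[0.75,-0.7,-0.1],-0.0435]
    - [[0.75,-0.7,-0.1],-0.0435]
    - [[0.75,-0.7,-0.1],-0.0435]
    - [[0.75,-0.7,-0.1],-0.0435]

```text
time_s: 1.2
eef_pos: [469.1, 216.0, 202.1]
ee_rot: [-0.467, -0.531, -0.467, 0.531]
force: [0.0, 0.6, -0.7]
grip_width: -0.003
```

Emit:
step_arm:
  commands:
    - [[0.75,-0.7,-0.1],0]
    - [[0.75,-0.7,-0.1],0]
    - [[0.75,-0.7,-0.1],0]
    - [[0,0,0],0]

```text
time_s: 1.6
eef_pos: [560.3, 130.0, 189.0]
ee_rot: [-0.468, -0.53, -0.468, 0.531]
force: [-0.1, 0.8, 0.3]
grip_width: -0.001
```

Emit:
step_arm:
  commands:
    - [[0.72,-0.72,-0.5],0]
    - [[0,0,-0.9],0]
    - [[0,0,-0.9],0]
    - [[0,0,-0.9],0]
    - [[0,0,-0.85],0]

```text
time_s: 2.1
eef_pos: [586.2, 105.0, 26.7]
ee_rot: [-0.469, -0.529, -0.469, 0.53]
force: [-0.0, -0.2, -0.0]
grip_width: 0.003
```

```bash
cat > look.py <<'E'
import sys
from h import *
from rig import ctrl,capture
k=sys.argv[1]; c=capture("top"); s=capture("side")
a=cv2.resize(c["image"][110:240,180:340],None,fx=5,fy=5,interpolation=cv2.INTER_CUBIC)[:600]
cv2.imwrite(f"pics/t{k}.png",a)
crop(s["image"],200,100,150,150,4,f"pics/s{k}.png")
st=ctrl.sense(); print(st["eef_pos"],st["force"],st["time_s"])
d=np.load("rack.npz");print("rack tcp",d["M"].T@(st["eef_pos"][:2]-d["t"]))
E
python3 look.py 1
```

```text
[583.94768457 104.97661285  24.23668022] [0.04512242 0.43189651 0.04872582] 2.2
rack tcp [-176.36569193   38.30963568]
```

View pics/s1.png

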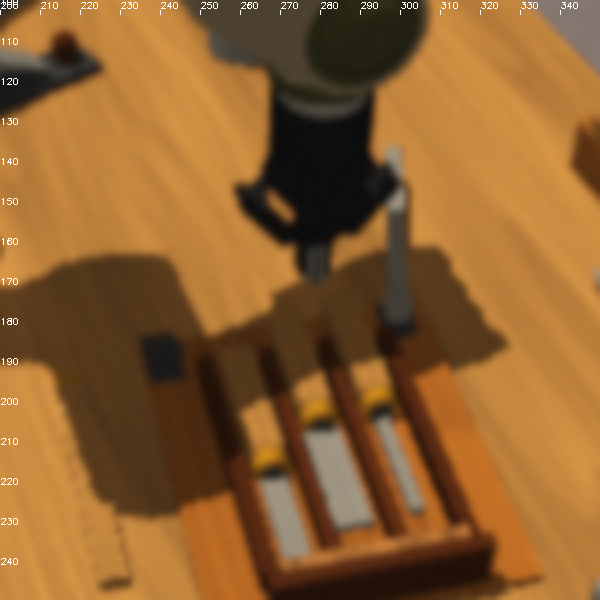

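View pics/t1.png

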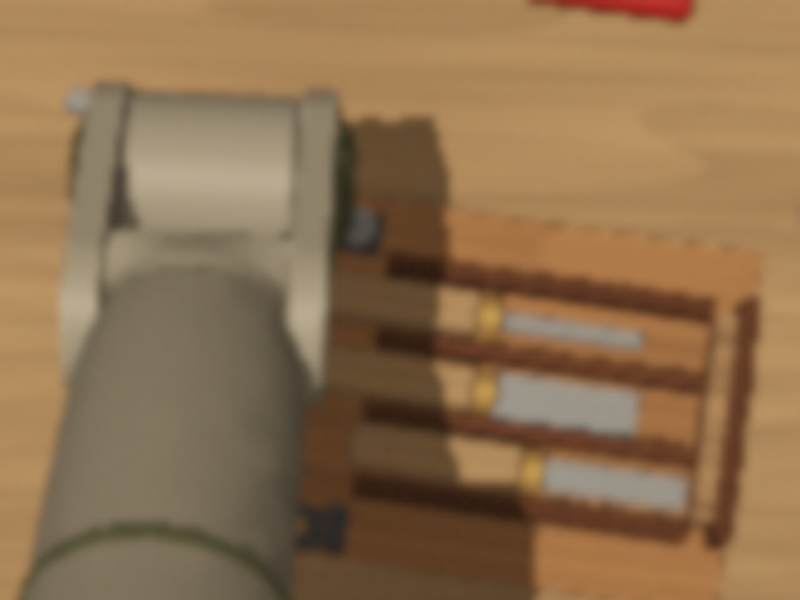

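The closed fingers are just in front of the narrow chisel's butt, with the tip in side view at (277,168). I'll correct about 5 mm sideways and approach slowly.

Emit:
step_arm:
  commands:
    - [[0.12,-0.015,0.05],0]
    - [[-0.03,-0.25,0],0]
    - [[-0.03,-0.25,0],0]
    - [[-0.015,-0.125,0],0]
    - [[0,0,0],0]

```text
time_s: 2.7
eef_pos: [588.8, 77.9, 31.0]
ee_rot: [0.469, 0.53, 0.468, -0.53]
force: [-0.4, -0.9, -0.7]
grip_width: -0.003
```

Emit:
step_arm:
  commands:
    - [[-0.009,-0.075,0],0]
    - [[-0.009,-0.075,0],0]
    - [[-0.009,-0.075,0],0]
    - [[0,0,0],0]

```text
time_s: 3.1
eef_pos: [587.6, 69.7, 30.3]
ee_rot: [-0.469, -0.529, -0.469, 0.53]
force: [-0.8, 0.3, 0.4]
grip_width: -0.002
```

Emit:
step_arm:
  commands:
    - [[-0.005,-0.05,-0.1],0]
    - [[-0.005,-0.05,0],0]
    - [[-0.005,-0.05,0],0]
    - [[0,0,0],0]

```text
time_s: 3.5
eef_pos: [586.9, 63.6, 26.2]
ee_rot: [-0.469, -0.529, -0.469, 0.53]
force: [0.9, -0.1, -1.2]
grip_width: 0.002
```

```bash
python3 look.py 2
```

```text
[586.98331412  63.82439504  26.30633175] [ 0.35286938 -0.25001671 -0.57995036] 3.6
rack tcp [-135.88526968   46.3131032 ]
```

View pics/s2.png

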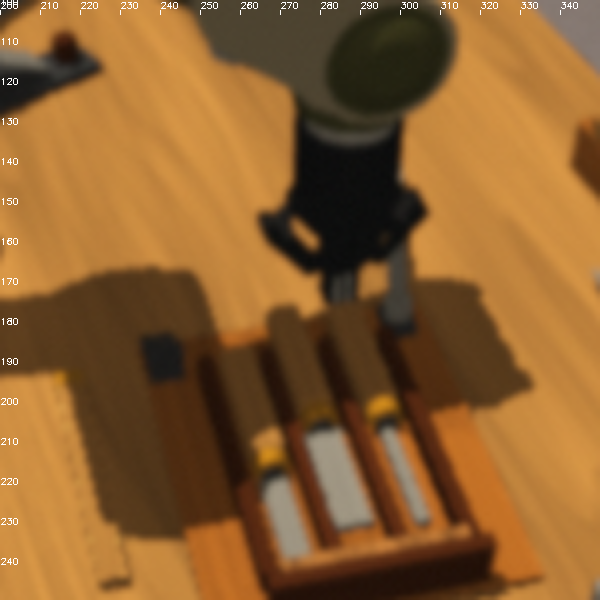

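View pics/t2.png

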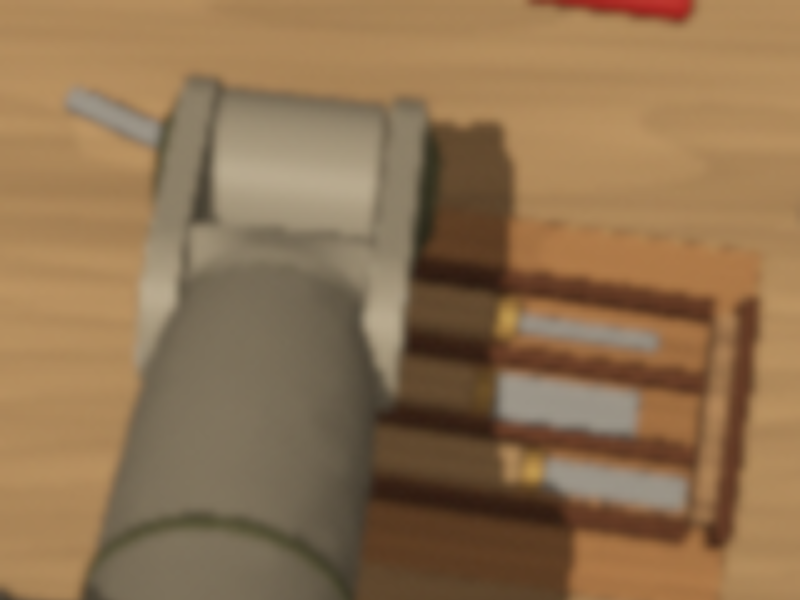

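The narrow chisel has started moving: its edge went from (641,339) to (658,341) in the top crop, about 10 mm, with about 28 mm left.

Emit:
step_arm:
  commands:
    - [[-0.019,-0.1,0],0]
    - [[-0.019,-0.1,0],0]
    - [[-0.019,-0.1,0],0]
    - [[-0.019,-0.1,0],0]
    - [[-0.015,-0.1,0],0]

```text
time_s: 4.1
eef_pos: [583.3, 43.6, 26.3]
ee_rot: [0.469, 0.53, 0.469, -0.529]
force: [0.6, 0.8, 0.4]
grip_width: 0.001
```

Emit:
step_arm:
  commands:
    - [[-0.006,-0.05,0],0]
    - [[-0.006,-0.05,0],0]
    - [[0,0,0],0]

```text
time_s: 4.4
eef_pos: [582.8, 39.7, 26.3]
ee_rot: [-0.469, -0.529, -0.469, 0.53]
force: [0.2, -0.4, 0.6]
grip_width: 0.003
```

```bash
python3 look.py 3
```

```text
[582.82305597  39.88228008  26.24522939] [0.2789196  0.17632245 1.11339813] 4.5
rack tcp [-111.61535231   45.08683769]
```

View pics/t3.png

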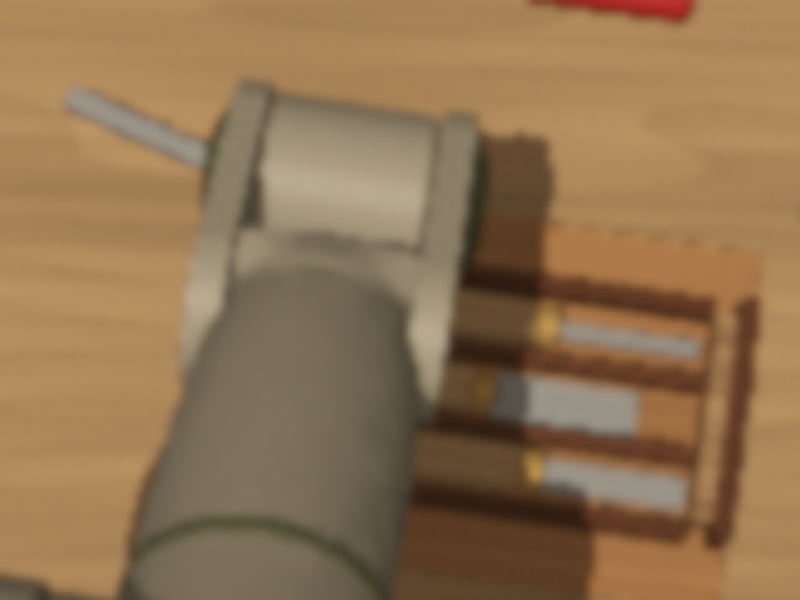

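About 4–5 mm to go (edge at 698, back face about 708). I'll use 1 mm steps and watch the force.

Emit:
step_arm:
  commands:
    - [[-0.003,-0.025,0],0]
    - [[-0.003,-0.025,0],0]
    - [[-0.003,-0.025,0],0]
    - [[0,0,0],0]

```text
time_s: 4.9
eef_pos: [582.5, 36.8, 26.3]
ee_rot: [-0.469, -0.529, -0.469, 0.53]
force: [0.8, 0.0, 0.4]
grip_width: 0.0
```

Emit:
step_arm:
  commands:
    - [[-0.003,-0.025,0],0]
    - [[0,0,0],0]

```text
time_s: 5.1
eef_pos: [582.3, 35.9, 26.3]
ee_rot: [-0.469, -0.529, -0.469, 0.529]
force: [-0.3, 0.5, -0.3]
grip_width: 0.001
```

Emit:
step_arm:
  commands:
    - [[-0.003,-0.025,0],0]
    - [[0,0,0],0]

```text
time_s: 5.3
eef_pos: [582.2, 34.9, 26.3]
ee_rot: [-0.469, -0.529, -0.469, 0.53]
force: [0.8, -0.2, -0.0]
grip_width: 0.004
```

Emit:
step_arm:
  commands:
    - [[-0.003,-0.025,0],0]
    - [[0,0,0],0]

```text
time_s: 5.5
eef_pos: [582.1, 33.9, 26.3]
ee_rot: [-0.469, -0.529, -0.469, 0.529]
force: [-0.2, 0.6, -0.7]
grip_width: 0.001
```

Emit:
step_arm:
  commands:
    - [[-0.003,-0.025,0],0]
    - [[0,0,0],0]

```text
time_s: 5.7
eef_pos: [582.0, 33.0, 26.3]
ee_rot: [0.469, 0.53, 0.469, -0.529]
force: [-1.2, 1.5, 0.2]
grip_width: 0.002
```

```bash
python3 look.py 4
```

```text
[582.01735057  33.04457201  26.30636825] [0.45504237 0.21478732 0.55278433] 5.8
rack tcp [-104.73040144   45.11623875]
```

View pics/t4.png

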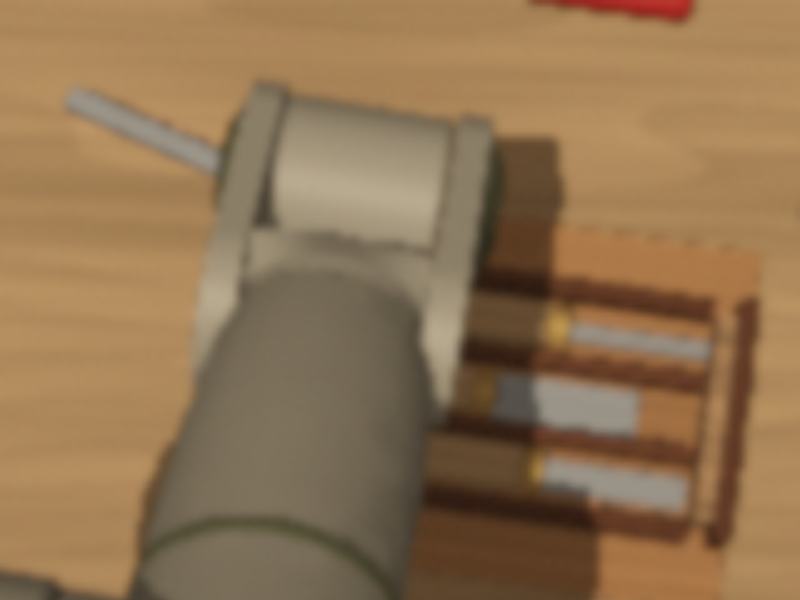

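Emit:
step_arm:
  commands:
    - [[-0.003,-0.025,0],0]
    - [[0,0,0],0]

```text
time_s: 6.0
eef_pos: [581.9, 32.2, 26.3]
ee_rot: [0.469, 0.53, 0.469, -0.529]
force: [0.5, 3.6, -1.0]
grip_width: 0.001
```

Emit:
step_arm:
  commands:
    - [[-0.003,-0.025,0],0]
    - [[0,0,0],0]

```text
time_s: 6.2
eef_pos: [581.8, 31.3, 26.3]
ee_rot: [0.469, 0.53, 0.469, -0.529]
force: [0.4, 5.8, -0.7]
grip_width: -0.001
```

Force rises at about 2 N/mm (3.6 to 5.8 N), so the narrow chisel is on the cork. Backing off slowly, then over to the wide one.

Emit:
step_arm:
  commands:
    - [[0.003,0.025,0],0]
    - [[0.003,0.025,0],0]
    - [[0.003,0.025,0],0]
    - [[0.003,0.025,0],0]
    - [[0.006,0.05,0],0]

```text
time_s: 6.7
eef_pos: [582.5, 36.8, 26.3]
ee_rot: [-0.469, -0.529, -0.469, 0.53]
force: [-0.2, 0.8, -0.2]
grip_width: -0.002
```

Emit:
step_arm:
  commands:
    - [[0.03,0.25,0],0]
    - [[0.05,0.4,0],0]
    - [[0.05,0.4,0],0]
    - [[0.05,0.4,0],0]
    - [[0,0,0],0]

```text
time_s: 7.2
eef_pos: [589.7, 97.6, 26.2]
ee_rot: [0.469, 0.529, 0.469, -0.529]
force: [0.3, -0.1, -0.5]
grip_width: 0.002
```

Emit:
step_arm:
  commands:
    - [[-0.4,0.05,0],0]
    - [[-0.4,0.05,0],0]
    - [[-0.34,0.04,0],0]
    - [[0,0,0],0]
    - [[0,0,0],0]

```text
time_s: 7.7
eef_pos: [544.7, 100.5, 26.5]
ee_rot: [0.469, 0.53, 0.468, -0.529]
force: [-0.0, -0.3, -0.6]
grip_width: -0.001
```

```bash
python3 look.py 5
```

```text
[544.8908737  100.37874979  26.41521179] [-0.0698496  -0.06893246 -0.32835089] 7.8
rack tcp [-1.67065615e+02  9.85981964e-02]
```

View pics/t5.png

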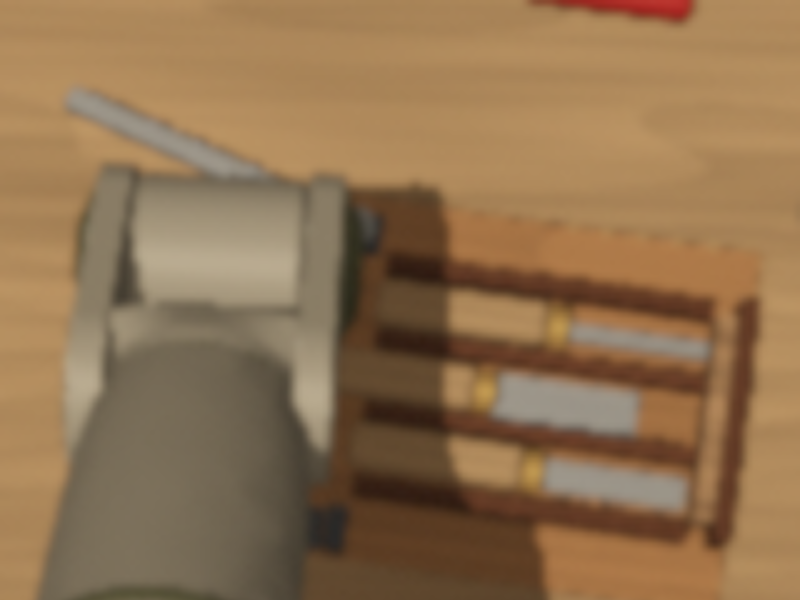

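View pics/s5.png

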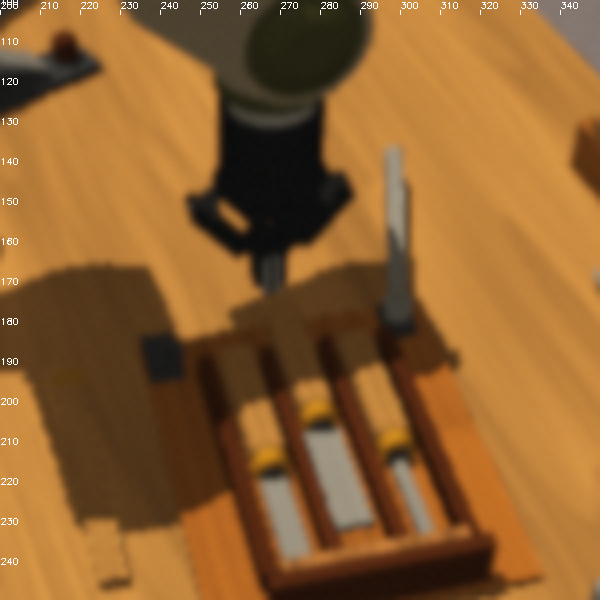

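The narrow chisel stays home, with its edge at (710,350) on the cork face. Now the wide one.

Emit:
step_arm:
  commands:
    - [[-0.03,-0.25,0],0]
    - [[-0.025,-0.2,0],0]
    - [[-0.009,-0.075,0],0]
    - [[-0.009,-0.075,0],0]
    - [[-0.006,-0.05,0],0]

```text
time_s: 8.3
eef_pos: [540.9, 74.3, 26.3]
ee_rot: [0.469, 0.53, 0.469, -0.53]
force: [-1.1, 0.5, -0.1]
grip_width: 0.0
```

Emit:
step_arm:
  commands:
    - [[-0.006,-0.05,0],0]
    - [[-0.006,-0.05,0],0]
    - [[-0.009,-0.075,0],0]
    - [[-0.009,-0.075,0],0]
    - [[-0.012,-0.1,0],0]

```text
time_s: 8.8
eef_pos: [539.2, 60.4, 26.3]
ee_rot: [0.469, 0.529, 0.469, -0.529]
force: [0.3, 1.1, -0.5]
grip_width: 0.002
```

Emit:
step_arm:
  commands:
    - [[-0.012,-0.1,0],0]
    - [[-0.009,-0.075,0],0]
    - [[-0.009,-0.075,0],0]
    - [[-0.006,-0.05,0],0]
    - [[0,0,0],0]

```text
time_s: 9.3
eef_pos: [537.8, 48.3, 26.3]
ee_rot: [-0.469, -0.53, -0.469, 0.53]
force: [0.4, -0.2, -0.8]
grip_width: -0.001
```

```bash
python3 look.py 6
```

```text
[537.80838556  48.56645245  26.31736296] [ 1.25552657  0.22829806 -0.41127557] 9.4
rack tcp [-114.77682704   -0.64871172]
```

View pics/t6.png

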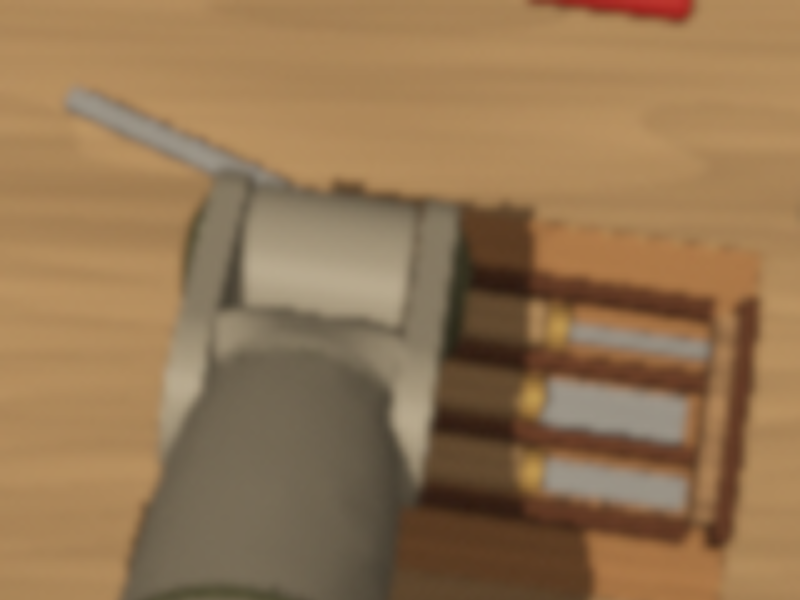

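Emit:
step_arm:
  commands:
    - [[-0.005,-0.04,0],0]
    - [[-0.005,-0.04,0],0]
    - [[-0.005,-0.04,0],0]
    - [[-0.005,-0.04,0],0]
    - [[0,0,0],0]

```text
time_s: 9.9
eef_pos: [537.0, 42.0, 26.3]
ee_rot: [-0.469, -0.529, -0.469, 0.53]
force: [-0.6, -0.2, 0.2]
grip_width: -0.002
```

Emit:
step_arm:
  commands:
    - [[-0.003,-0.025,0],0]
    - [[0,0,0],0]

```text
time_s: 10.1
eef_pos: [536.9, 41.1, 26.3]
ee_rot: [-0.469, -0.529, -0.469, 0.529]
force: [-0.3, 0.2, -1.1]
grip_width: 0.002
```

Emit:
step_arm:
  commands:
    - [[-0.003,-0.025,0],0]
    - [[0,0,0],0]

```text
time_s: 10.3
eef_pos: [536.7, 40.1, 26.3]
ee_rot: [-0.469, -0.529, -0.469, 0.529]
force: [0.3, 0.3, 0.4]
grip_width: 0.002
```

Emit:
step_arm:
  commands:
    - [[-0.003,-0.025,0],0]
    - [[0,0,0],0]

```text
time_s: 10.5
eef_pos: [536.6, 39.1, 26.3]
ee_rot: [0.469, 0.529, 0.469, -0.529]
force: [-0.2, -0.1, 0.1]
grip_width: -0.004
```

Emit:
step_arm:
  commands:
    - [[-0.003,-0.025,0],0]
    - [[0,0,0],0]

```text
time_s: 10.7
eef_pos: [536.5, 38.3, 26.3]
ee_rot: [0.469, 0.53, 0.469, -0.529]
force: [1.3, 2.0, -0.5]
grip_width: 0.0
```

Emit:
step_arm:
  commands:
    - [[-0.003,-0.025,0],0]
    - [[0,0,0],0]

```text
time_s: 10.9
eef_pos: [536.4, 37.4, 26.3]
ee_rot: [0.469, 0.53, 0.469, -0.529]
force: [0.8, 5.1, -0.4]
grip_width: 0.003
```

Emit:
step_arm:
  commands:
    - [[0.003,0.025,0],0]
    - [[0.003,0.025,0],0]
    - [[0.003,0.025,0],0]
    - [[0.006,0.05,0],0]
    - [[0.03,0.25,0],0]

```text
time_s: 11.4
eef_pos: [538.3, 51.8, 26.3]
ee_rot: [-0.468, -0.53, -0.468, 0.53]
force: [-1.0, -0.0, 0.2]
grip_width: 0.0
```

Emit:
step_arm:
  commands:
    - [[0.05,0.5,0],0]
    - [[0,0.5,0.5],0]
    - [[0,0.5,1],0]
    - [[0.5,0.5,1],0]
    - [[0,0,0],0]

```text
time_s: 11.9
eef_pos: [563.7, 134.8, 131.9]
ee_rot: [0.472, 0.532, 0.467, -0.526]
force: [0.5, -0.8, -0.1]
grip_width: 0.0
```

```bash
python3 look.py 7
```

```text
[560.27094763 132.91468961 126.52589823] [-1.00199601 -0.17027346 -0.23186469] 12.0
rack tcp [-201.22648622   11.41976933]
```

View pics/t7.png

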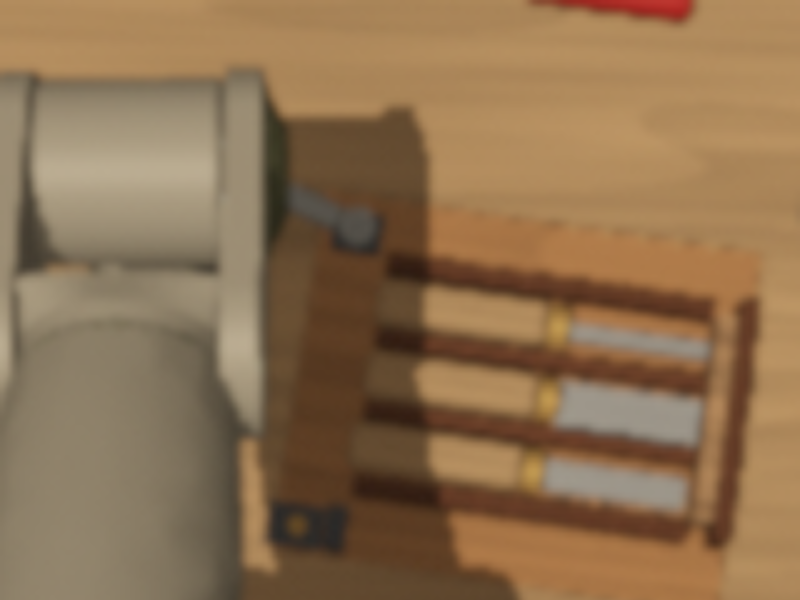

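All three chisels are home: their edges at (710,350), (701,432) and (688,497) line up along the cork face. The bar hasn't moved. Next I'll go over it to its outer side.

Emit:
step_arm:
  commands:
    - [[0.9,0,0],0]
    - [[0.9,0,0],0]
    - [[0.9,0,0],0]
    - [[0.9,-0.05,0],0]
    - [[0,0,0],0]

```text
time_s: 12.5
eef_pos: [706.0, 128.8, 122.6]
ee_rot: [-0.468, -0.529, -0.469, 0.531]
force: [-0.4, 0.2, -0.8]
grip_width: -0.001
```

```bash
python3 look.py 8
```

```text
[703.42099199 129.7469313  123.7367899 ] [ 0.35898983 -0.04478546 -0.21034512] 12.6
rack tcp [-215.44090242  153.89755799]
```

View pics/s8.png

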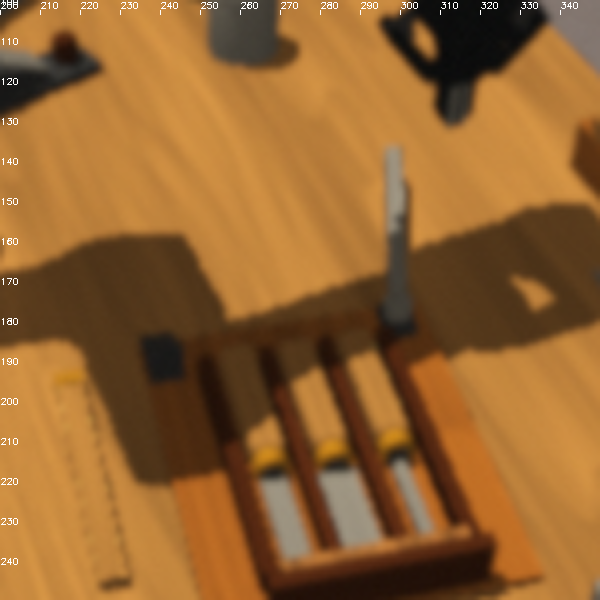

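The hand is clear on the outer side. Lowering.

Emit:
step_arm:
  commands:
    - [[0,0,-0.8],0]
    - [[0,0,-0.8],0]
    - [[0,0,-0.8],0]
    - [[0,0,0],0]
    - [[0,0,0],0]

```text
time_s: 13.1
eef_pos: [703.7, 130.2, 31.1]
ee_rot: [-0.469, -0.529, -0.469, 0.53]
force: [-0.4, -0.2, -0.3]
grip_width: 0.001
```

```bash
python3 look.py 9
cat > arc.py <<'E'
import sys
from h import *
# path: TCP rack positions for bar angle th, no tool turn; half extents 11 (x), 15 (y)
d=np.load("rack.npz");M,t=d["M"],d["t"]
rho=float(sys.argv[1])
for th in np.arange(1.86,-.01,-.1).tolist()+[0]:
    dr=np.array([-np.sin(th),-np.cos(th)]); n=np.array([-np.cos(th),np.sin(th)])
    off=7+11*abs(n[0])+15*abs(n[1])
    p=M@(np.array([-112,85])+rho*dr+n*off)+t
    print(round(th,2),p.round(1), end=" "); 
    if th<1.859: print("shift/40",((p-q)/40).round(3))
    else: print()
    q=p
E
python3 arc.py 120
```

```text
[704.93098619 130.26460169  32.86108168] [-0.17400872  0.38368051 -0.26194643] 13.2
rack tcp [-216.13785897  155.33363483]
1.86 [692.9 135.7] 
1.76 [681.8 142.4] shift/40 [-0.276  0.169]
1.66 [670. 148.] shift/40 [-0.296  0.139]
1.56 [657.7 152.2] shift/40 [-0.307  0.107]
1.46 [646.9 155.2] shift/40 [-0.271  0.073]
1.36 [635.7 157.1] shift/40 [-0.281  0.048]
1.26 [624.1 157.9] shift/40 [-0.289  0.021]
1.16 [612.4 157.6] shift/40 [-0.294 -0.008]
1.06 [600.5 156.1] shift/40 [-0.296 -0.038]
0.96 [588.7 153.4] shift/40 [-0.296 -0.068]
0.86 [577.  149.4] shift/40 [-0.291 -0.1  ]
0.76 [565.7 144.1] shift/40 [-0.283 -0.131]
0.66 [554.8 137.6] shift/40 [-0.272 -0.163]
0.56 [544.6 129.9] shift/40 [-0.256 -0.193]
0.46 [535.1 121. ] shift/40 [-0.237 -0.222]
0.36 [526.6 111. ] shift/40 [-0.214 -0.249]
0.26 [519.1 100. ] shift/40 [-0.187 -0.274]
0.16 [512.8  88.2] shift/40 [-0.157 -0.296]
0.06 [507.9  75.7] shift/40 [-0.124 -0.314]
0 [505.6  67.8] shift/40 [-0.058 -0.195]
```

View pics/s9.png

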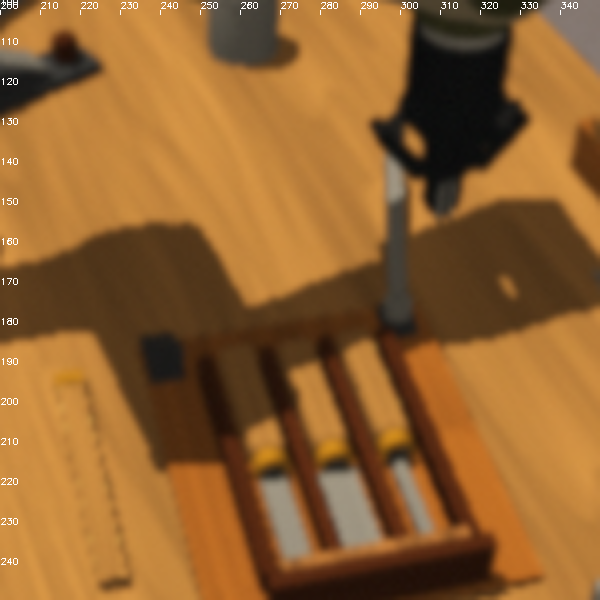

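The fingertips are on the bar's outer side. I'll lower a little more and start the swing.

Emit:
step_arm:
  commands:
    - [[0,0,-0.13],0]
    - [[-0.1,0.04,0],0]
    - [[-0.1,0.05,0],0]
    - [[-0.1,0.05,0],0]
    - [[0,0,0],0]

```text
time_s: 13.7
eef_pos: [691.7, 136.3, 25.3]
ee_rot: [-0.469, -0.529, -0.469, 0.529]
force: [0.4, -0.3, -0.9]
grip_width: 0.005
```

Emit:
step_arm:
  commands:
    - [[-0.14,0.085,0],0]
    - [[-0.14,0.085,0],0]
    - [[-0.15,0.07,0],0]
    - [[-0.15,0.07,0],0]
    - [[0,0,0],0]

```text
time_s: 14.2
eef_pos: [668.2, 148.8, 25.1]
ee_rot: [-0.469, -0.529, -0.469, 0.529]
force: [0.2, 0.4, 0.8]
grip_width: 0.003
```

```bash
python3 look.py 10
```

```text
[668.95587001 148.30259432  25.22534763] [ 0.02748988 -0.10807938  0.1320673 ] 14.3
rack tcp [-229.68028978  117.43665962]
```

View pics/s10.png

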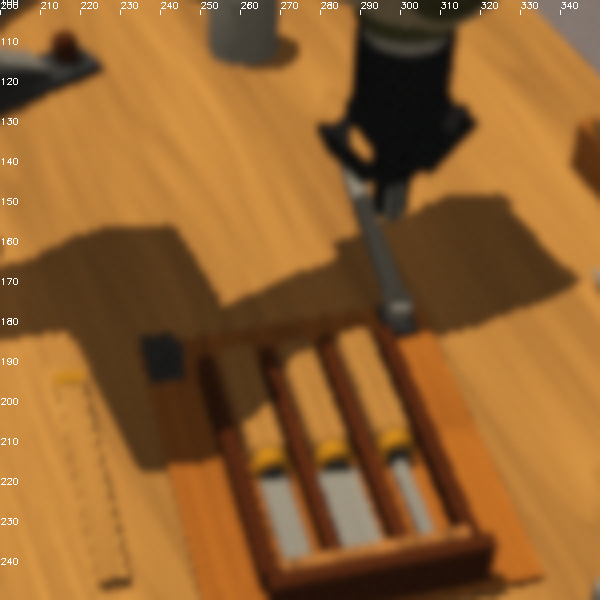

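View pics/t10.png

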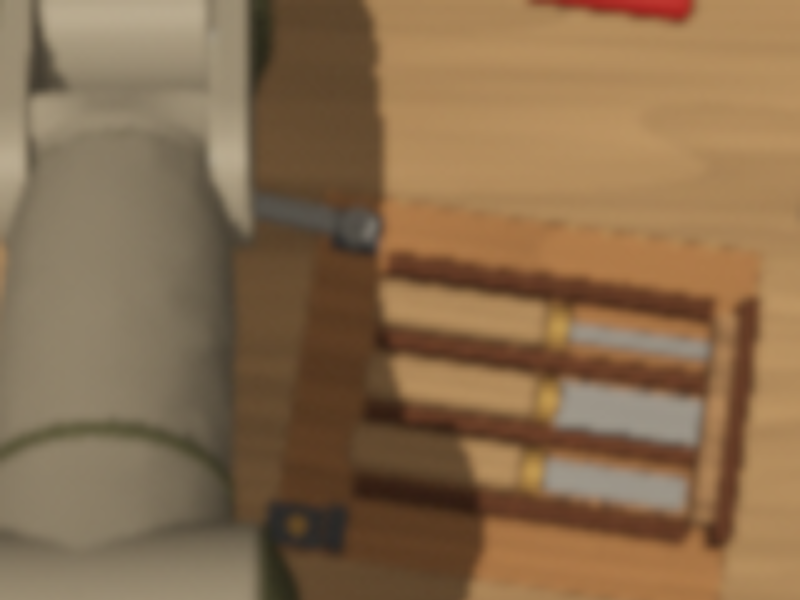

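The bar is swinging with the fingers. Continuing along the arc.

Emit:
step_arm:
  commands:
    - [[-0.15,0.055,0],0]
    - [[-0.15,0.05,0],0]
    - [[-0.135,0.037,0],0]
    - [[-0.135,0.037,0],0]
    - [[-0.14,0.025,0],0]

```text
time_s: 14.8
eef_pos: [640.1, 156.5, 25.2]
ee_rot: [0.469, 0.529, 0.469, -0.529]
force: [1.1, -0.2, 0.5]
grip_width: 0.002
```

Emit:
step_arm:
  commands:
    - [[-0.14,0.025,0],0]
    - [[-0.145,0.01,0],0]
    - [[-0.145,0.01,0],0]
    - [[-0.147,-0.004,0],0]
    - [[-0.147,-0.004,0],0]

```text
time_s: 15.3
eef_pos: [611.2, 157.8, 25.1]
ee_rot: [0.469, 0.53, 0.469, -0.529]
force: [1.2, 0.0, -0.7]
grip_width: -0.005
```

Emit:
step_arm:
  commands:
    - [[-0.148,-0.02,0],0]
    - [[-0.148,-0.02,0],0]
    - [[-0.148,-0.034,0],0]
    - [[-0.148,-0.034,0],0]
    - [[0,0,0],0]

```text
time_s: 15.8
eef_pos: [587.2, 153.4, 25.1]
ee_rot: [-0.468, -0.529, -0.469, 0.53]
force: [0.6, -0.2, 0.5]
grip_width: 0.001
```

```bash
python3 look.py 11
```

```text
[587.90128686 153.49181344  25.14704022] [-0.45368132 -0.22235233  0.34771083] 15.9
rack tcp [-225.00229614   36.35096532]
```

View pics/s11.png

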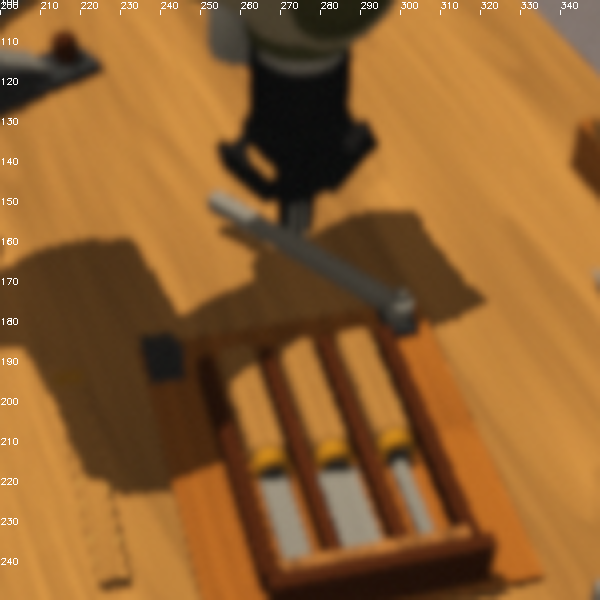

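Emit:
step_arm:
  commands:
    - [[-0.146,-0.05,0],0]
    - [[-0.146,-0.05,0],0]
    - [[-0.142,-0.065,0],0]
    - [[-0.142,-0.065,0],0]
    - [[-0.136,-0.08,0],0]

```text
time_s: 16.4
eef_pos: [558.9, 140.9, 25.1]
ee_rot: [-0.469, -0.529, -0.469, 0.529]
force: [0.9, 0.2, -0.2]
grip_width: -0.002
```

Emit:
step_arm:
  commands:
    - [[-0.136,-0.08,0],0]
    - [[-0.128,-0.097,0],0]
    - [[-0.128,-0.097,0],0]
    - [[-0.118,-0.11,0],0]
    - [[-0.118,-0.11,0],0]

```text
time_s: 16.9
eef_pos: [534.0, 121.0, 25.1]
ee_rot: [0.469, 0.529, 0.469, -0.529]
force: [0.1, -0.1, 0.6]
grip_width: -0.001
```

Emit:
step_arm:
  commands:
    - [[-0.107,-0.125,0],0]
    - [[-0.107,-0.125,0],0]
    - [[-0.094,-0.137,0],0]
    - [[-0.094,-0.137,0],0]
    - [[0,0,0],0]

```text
time_s: 17.4
eef_pos: [517.8, 99.7, 25.0]
ee_rot: [-0.468, -0.529, -0.469, 0.53]
force: [-0.3, -0.2, 0.8]
grip_width: -0.004
```

```bash
python3 look.py 12
```

```text
[518.24707057 100.25521333  25.12348869] [-0.03767546 -0.07222292 -0.65207057] 17.5
rack tcp [-163.71208359  -26.33360441]
```

View pics/s12.png

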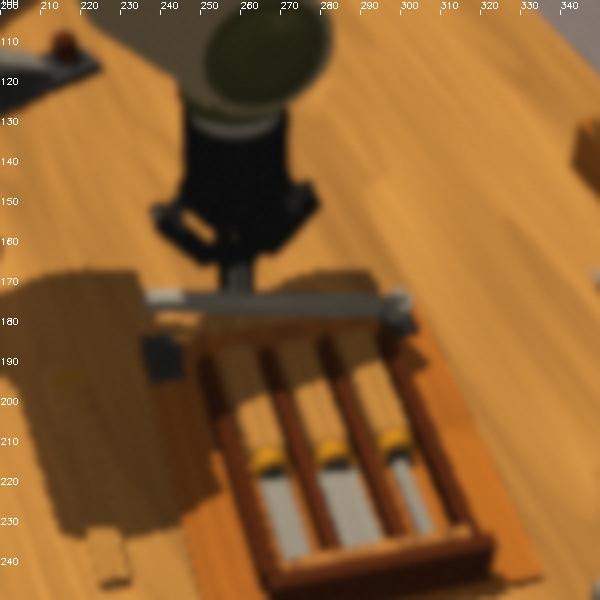

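About 0.25 rad left. Slower now, watching for the cam.

Emit:
step_arm:
  commands:
    - [[-0.075,-0.145,0],0]
    - [[-0.06,-0.12,0],0]
    - [[-0.04,-0.1,0],0]
    - [[-0.03,-0.1,0],0]
    - [[0,0,0],0]

```text
time_s: 18.0
eef_pos: [509.9, 81.3, 25.1]
ee_rot: [-0.468, -0.529, -0.469, 0.53]
force: [-0.3, -0.3, -0.7]
grip_width: -0.0
```

Emit:
step_arm:
  commands:
    - [[-0.01,-0.06,0],0]
    - [[-0.01,-0.06,0],0]
    - [[0,0,0],0]

```text
time_s: 18.3
eef_pos: [509.4, 78.3, 25.2]
ee_rot: [0.468, 0.53, 0.469, -0.529]
force: [1.4, 10.8, 0.5]
grip_width: 0.0
```

Emit:
step_arm:
  commands:
    - [[-0.006,-0.05,0],0]
    - [[0,0,0],0]

```text
time_s: 18.5
eef_pos: [508.8, 75.6, 25.1]
ee_rot: [0.468, 0.529, 0.469, -0.529]
force: [-1.5, 2.4, -0.1]
grip_width: 0.003
```

Emit:
step_arm:
  commands:
    - [[-0.006,-0.05,0],0]
    - [[0,0,0],0]

```text
time_s: 18.7
eef_pos: [508.7, 72.9, 25.0]
ee_rot: [-0.469, -0.529, -0.469, 0.529]
force: [0.2, -0.1, -0.0]
grip_width: 0.0
```

The force peaked at 10.8 N on the cam, then fell to about 0, so it's over the ball. I'll check gently against the stop.

Emit:
step_arm:
  commands:
    - [[-0.006,-0.05,0],0]
    - [[0,0,0],0]

```text
time_s: 18.9
eef_pos: [508.7, 70.6, 25.1]
ee_rot: [-0.469, -0.529, -0.469, 0.529]
force: [-0.5, -0.5, 0.1]
grip_width: -0.001
```

Emit:
step_arm:
  commands:
    - [[-0.006,-0.05,0],0]
    - [[0,0,0],0]

```text
time_s: 19.1
eef_pos: [508.4, 68.6, 25.1]
ee_rot: [-0.469, -0.53, -0.469, 0.53]
force: [-0.2, -0.4, -0.1]
grip_width: 0.002
```

Emit:
step_arm:
  commands:
    - [[-0.003,-0.025,0],0]
    - [[0,0,0],0]

```text
time_s: 19.3
eef_pos: [508.2, 67.9, 25.1]
ee_rot: [0.469, 0.529, 0.469, -0.529]
force: [-0.8, 0.4, -1.2]
grip_width: -0.001
```

```bash
python3 look.py 13
```

```text
[508.23079114  67.93927277  25.11108371] [-0.21670941 -0.01328669 -0.00835123] 19.4
rack tcp [-130.42001748  -32.35724137]
```

View pics/s13.png

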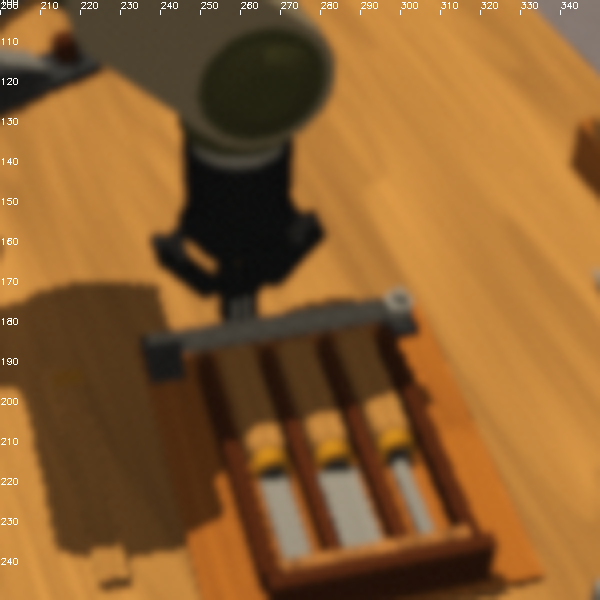

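The bar lies across the front with its tip at the catch (242,185). A couple more 1 mm steps to feel the stop.

Emit:
step_arm:
  commands:
    - [[-0.003,-0.025,0],0]
    - [[0,0,0],0]

```text
time_s: 19.6
eef_pos: [508.1, 67.4, 25.1]
ee_rot: [0.468, 0.53, 0.469, -0.529]
force: [-0.1, 4.3, 0.3]
grip_width: -0.002
```

Emit:
step_arm:
  commands:
    - [[-0.003,-0.025,0],0]
    - [[0,0,0],0]

```text
time_s: 19.8
eef_pos: [508.1, 67.2, 25.1]
ee_rot: [0.468, 0.53, 0.469, -0.529]
force: [2.4, 11.3, -1.1]
grip_width: 0.0
```

The stop is firm: 11 N over 0.2 mm. Retreating and checking.

Emit:
step_arm:
  commands:
    - [[0.003,0.05,0],0]
    - [[0.01,0.1,0],0]
    - [[0.03,0.25,0],0]
    - [[0.05,0.5,0],0]
    - [[0,0.5,0.3],0]

```text
time_s: 20.3
eef_pos: [511.1, 122.9, 36.2]
ee_rot: [-0.468, -0.529, -0.469, 0.53]
force: [1.2, 0.4, 0.6]
grip_width: -0.001
```

Emit:
step_arm:
  commands:
    - [[-0.4,0.6,0.8],0]
    - [[-0.4,0.6,0.8],0]
    - [[-0.4,0.6,0.8],0]
    - [[-0.4,0.6,0.5],0]
    - [[-0.4,0.6,0],0]

```text
time_s: 20.8
eef_pos: [432.0, 243.7, 156.0]
ee_rot: [0.47, 0.531, 0.468, -0.528]
force: [1.2, -0.1, -1.2]
grip_width: 0.002
```

Emit:
step_arm:
  commands:
    - [[-0.4,0.6,0],0]
    - [[-0.4,0.6,0],0]
    - [[0,0,0],0]
    - [[0,0,0],0]

```text
time_s: 21.2
eef_pos: [399.5, 290.4, 153.1]
ee_rot: [-0.469, -0.529, -0.469, 0.529]
force: [0.2, -0.9, 0.1]
grip_width: -0.002
```

```bash
python3 look.py 14; python3 - <<'E'
from h import *
from rig import capture
c=capture("top");cv2.imwrite("pics/full14.png",cv2.resize(c["image"],(800,600)))
E
```

```text
[400.06065257 289.57796574 153.06692106] [-0.44591331  0.19367269  0.64559748] 21.3
rack tcp [-337.3060787  -166.60569302]
```

View pics/t14.png

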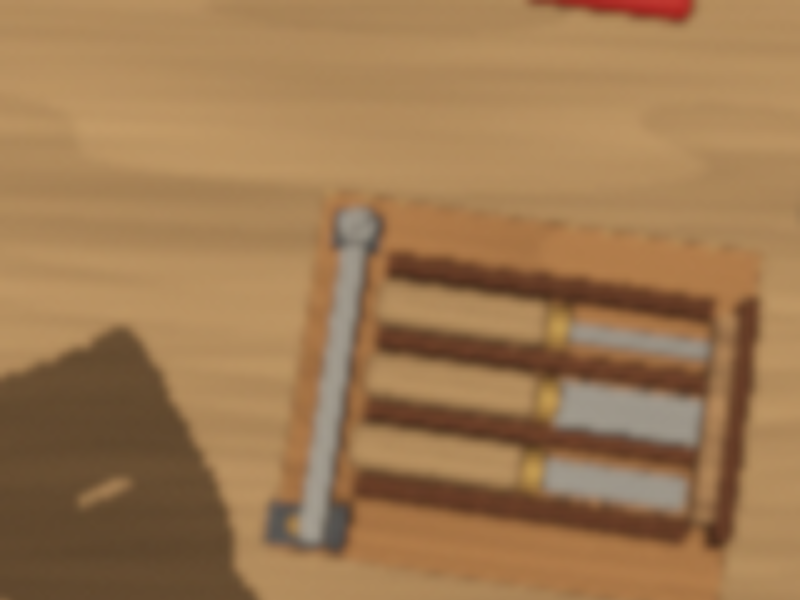

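View pics/full14.png

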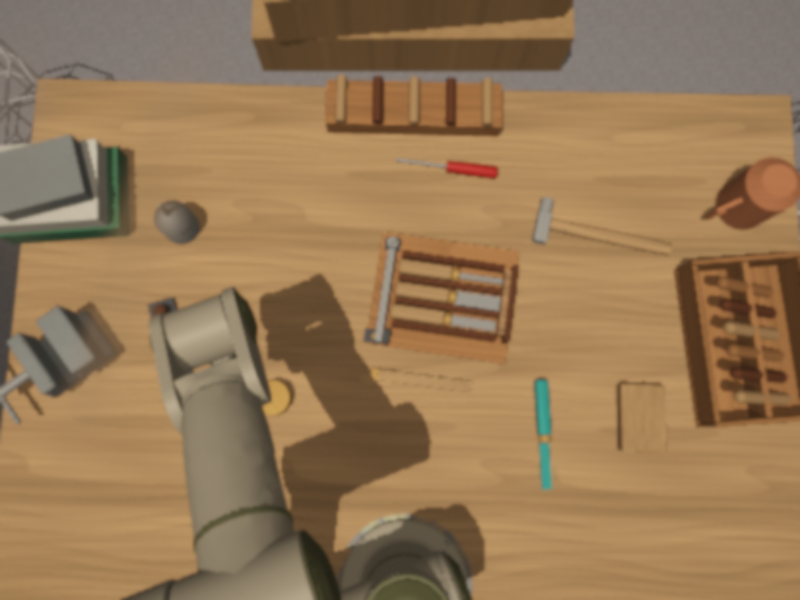

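View pics/s14.png

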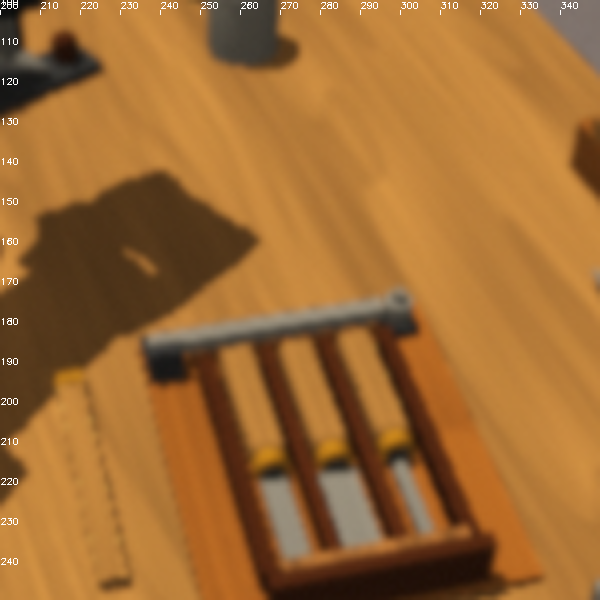

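Everything looks right: the bar is against its stop post with its tip at (312,540), all three edges are at the cork, and the bystanders look unmoved. Handing in.

```bash
python3 - <<'E'
from rig import ticket
print(ticket.finish_job())
E
```

```text
the job is handed in; nothing more can be done
None
```

I pushed the two chisels that stuck out, the narrow and the wide, fully home. I then swung the keeper bar shut over the catch, backed the arm clear, and handed the job in at about 21 s of the 61 s allowed.

- **Chisels:** The force on each rose by about 2–3 N per mm at the end, as expected for the cork. It was 5.8 N on the narrow chisel and 5.1 N on the wide one when I backed off, well under 20 N. In the last pictures all three edges line up along the cork face.
- **Keeper bar:** The force read 10.8 N at the cam, then fell to about zero as the bar passed the ball. A last push met a firm stop at 11 N. After the arm withdrew, the bar still lay across the front against the stop post.
- **Other things:** The bystanders and the turquoise look-alike appear unmoved in the top view. The plane is partly hidden by the arm there, and I compared positions only by eye.

No check failed. Force readings were noisy by about 1 N, and my rack position fit was good to about 2–3 mm, so I judged "home" by the force on the cork as well as the pictures.

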